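Fold up the note-inspection lamp and park it along the cash tray

ROBOT

A 6-joint arm with a two-finger parallel gripper is mounted at the origin on the work surface. World frame = base frame: x ahead of the robot, y to its left, z up, the work surface at z = 0. Lengths are in m, angles in rad, forces in N, time in s.
With the tool pointing down it reaches from about 0.375 to 0.9 m from the base axis. Payload 3.1 kg.
Tool frame: the origin (TCP) lies at the very end of the fingers, on their centre line; the grasp point (between the pads) lies 19 mm behind it (grip_depth is the distance from the TCP to the grasp point, in m); z points along the fingers, y is the line along which they close (so a half turn about z gives the same grasp; the last joint's range is limited). The gripper opens to 85 mm and grips with 20 to 120 N. Pads are 22 mm wide; open, the fingers measure 114 mm over their backs; the gripper's body (76 mm by 85 mm) begins 54 mm behind the grasp point. The pads swing forward as they close: fully open they stand 13 mm farther back than shut.
Start: joints at [1.03, 0.527, 1.433, -0, 1.181, -0.178], TCP at [0.222, 0.584, 0.231] pointing down, gripper open.
Joint ranges: [-3.08, 3.08], [-0.75, 2.2], [0.22, 2.44], [-1.43, 4.57], [0, 2.65], [-2.85, 2.85]. Speed limits (rad/s): [2.79, 2.79, 3.14, 3.14, 3.14, 3.14].

INTERFACE

Orientations are given as a unit quaternion [x, y, z, w].
In Python, from station import * gives the robot as it stands.
- The arm moves only by the tool apply_moves, never from a script. Its argument "plan" is a list of rows, each a list of 7 numbers: the shift along the tool's x, y, z in m, then the turn, a rotation vector about the tool's x, y, z in rad, then the gripper command: -1 is fully open, 1 is shut, values between are in proportion. In form: [[dx, dy, dz, wx, wy, wz, jaw], ...]. A call has 1 to 8 rows; each row shifts and turns the commanded pose from where the row before left it, along the tool's axes as they then stand; what a row does not reach is not made up. A row lasts 1/8 s, in which the tool goes at most 62.5 mm and 10.7 degrees, less where a joint would pass 70% of its speed; a pose out of reach is approached as far as the arm can. A call is refused whole if a number of a shift passes 0.0625 or a number of a turn 0.188, either way. A call with a gripper value outside its range is refused whole. The fingers move at their own pace and stop on an object; "force" is the grip in N (left out, the last holds). Time passes only in rows, so rows that do not move let the fingers close. It gives the time, the measured TCP pose, the force, the opening and the grip force at its end, in the units of the state.
- sense(): the state, without advancing time (a new reading comes with each control period).
- snapshot(name): name is "scene" or "top" or "wrist"; returns the picture (420x560x3 uint8, red, green, blue); there is no depth.
- calibration(name): a dict with "camera_matrix" (3x3 intrinsics, pixels), "R" (3x3) and "t" (3): a world point X has camera coordinates R X + t; the wrist camera has in their place "mount" (4x4, takes a point from camera to tool coordinates, whose origin is the TCP and whose axes are the flange's). Camera axes: x right, y down, z forward; pixel columns grow to the right and rows downward; lengths in m; the calibration is good to about 2 mm. A picture is of the moment at which its call begins: read the wrist's pose just before it. calibration takes no time and is no camera call.
- sign_off(): hands the job in; it is judged then, once.
The state is a dict: "t": time; "q": joint angles; "qd": joint speeds; "tau": joint torques, N m; "tcp_pos": TCP position; "tool_rot": TCP orientation; "force": force on the tool from outside, world axes, zero at the start; "ft_torque": the same for the moment, N m; "finger_gap": opening from 0.0 (shut) to 1.0 (fully open); "gripper_force": force on a finger pad.
Only numpy, scipy, OpenCV 4.12 (cv2) and the standard library are available. Lean on these libraries where they do the work, as an engineer would, in place of code of your own. Each camera call takes 0.05 s, during which the arm holds its last target. There are 200 camera calls.

TASK

Fold up the three-part inspection lamp from its outer end inwards: first turn the lamp head all the way back over the outer arm while that arm still stands out, then turn the outer arm with the head all the way back over the inner arm, keeping the inner arm about where it is until both are folded. Then swing the folded lamp towards the robot's left until its inner arm is accurately parallel to the long sides of the grey cash tray, and leave it standing there, still fully folded, without disturbing the loose things on the desk.

Things in the scene. Friction and masses are not known exactly. Their poses are not given: they have to be found in the camera images.
- inner_arm (a joint): Shoulder hinge of the lamp (rad, vertical axis, positive = anticlockwise from above): turns the inner arm on the fixed post. The inner arm is an aluminium bar 170 mm from hinge to hinge, 28 mm wide, its top at height 90 mm; at the start it points from the post towards the robot. Stiff friction hinge, about 0.6 N m: stays wherever it is left. Stops at -1.9 and 1.0. The value has no fixed meaning in the room, since the base may be turned.
- outer_arm (a joint): Elbow hinge (rad, vertical axis, + anticlockwise from above): 0 = outer arm square to the inner arm, on the robot's right; -1.57 = straight on; 1.57 (hard stop) = folded right back above the inner arm. Aluminium bar 140 mm between hinges, 24 mm wide, height 95 to 113 mm; starts roughly square. Friction 0.16 N m, stays where left; pushing past the stop turns the inner arm.
- lamp_head (a joint): Hinge of the lamp head at the far end of the outer arm (rad, vertical axis, positive = anticlockwise from above): 0 when the head continues the outer arm in a straight line, 3.14 (a hard stop) when it is folded right back above the outer arm. Head: a white plastic bar reaching 112 mm from its hinge, 34 mm wide, from height 118 to 144 mm. Light friction, about 0.045 N m, stays where it is left; pushing on past the stop turns the outer arm.
- post_top (a point): Top of the lamp's fixed steel post (32 mm thick), on the shoulder hinge axis, 68 mm above the table. The round steel base (124 mm across, 18 mm high) is fixed to the table.
- elbow_knob (a point): Centre of the top of the black round knob on the elbow axis, carried by the inner arm: 26 mm in diameter, from height 146 to 182 mm (a steel pin below it), standing above all bars. The point's x axis points along the inner arm, away from the post.
- wrist_knob (a point): Centre of the top of the black round knob on the lamp-head hinge axis, carried by the outer arm: 26 mm in diameter, from height 146 to 182 mm, standing above all bars. The point's x axis points along the outer arm, away from the elbow.
- head_end (a point): Middle of the upper edge of the lamp head's free end, 112 mm from the head's hinge axis, at height 144 mm. The point's x axis points along the head, away from its hinge.
- tray: Grey plastic open cash tray with banded note bundles in it, 320 x 200 mm, 62 mm high, fixed to the table at the robot's right. Origin under its centre; its x axis runs along its long sides.
- bundle_a: Loose bystander: stack of three banded note bundles, 155 x 77 x 36 mm, near or under the lamp. Origin under its centre.
- bundle_b: Loose bystander: stack of two banded note bundles, 155 x 77 x 24 mm, beyond the lamp. Origin under its centre.
- pen_mug: Loose bystander: white mug, 80 mm across, 95 mm high, at the left. Origin under its centre.
- spray_bottle: Loose bystander: white bottle, 60 mm across, 170 mm high, at the left near the robot. Origin under its centre.
- calculator: Loose bystander: black desk calculator, 170 x 115 x 26 mm, at the right near the robot. Origin under its centre.
- stamp: Loose bystander: wooden hand stamp, 48 mm across, 85 mm high, at the left near the robot. Origin under its centre.
- band_roll: Loose bystander: paper band roll, ring 90 mm across, 22 mm high, beyond the lamp on the left. Origin under its centre.

How it is judged:
By the outcome, as a careful person would: the job done as asked, in the order asked, and still so for the second after the job is handed in, with the robot touching nothing.
It also fails if it takes over 67 s, if anything falls off the work surface, if the arm or the gripper's body presses on something with over 40 N, if the wrist force passes 120 N, or if a joint passes its speed limit or range.

## Working session

There is one attempt and no reset: what is moved stays moved. The work goes in short steps, Python scripts to look and compute and a tool call to move; the robot and the scene stay as the last step left them, time stands still between calls to the robot, and variables do not carry over. Pictures are saved under pics/ and viewed, at most 10 in all, crops included, and the job is handed in when it is done.

Besides the shell and the picture viewer there is one more tool, called after "Call:" as a command line: name --pt "numbers of a row" for each row, then --argument value for the rest. apply_moves: Moves the arm, as the interface text tells. Its arguments: {"type":"object","properties":{"plan":{"type":"array"},"force":{"type":"number"}},"required":["plan"]}

```bash
mkdir -p pics; cat > h.py <<'E'
from station import *
import numpy as np, cv2
def save(n,f): 
    im=snapshot(n); cv2.imwrite(f,im[:,:,::-1]); return im
def ray(n,u,v,z):
    c=calibration(n); K=np.array(c["camera_matrix"]);R=np.array(c["R"]);t=np.array(c["t"])
    d=R.T@np.linalg.inv(K)@np.array([u,v,1.]); o=-R.T@t
    return o+d*(z-o[2])/d[2]
def proj(n,X):
    c=calibration(n); p=np.array(c["camera_matrix"])@(np.array(c["R"])@np.array(X)+np.array(c["t"])); return p[:2]/p[2]
E
python3 - <<'E'
from h import *
s=sense();print(s)
a=save("top","pics/top0.png");b=save("scene","pics/scene0.png")
for n in("top","scene"):
    c=calibration(n);R=np.array(c["R"]);print(n,-R.T@np.array(c["t"]),c["camera_matrix"],R)
E
```

```text
{'t': 0.0, 'q': array([ 1.02949652e+00,  5.28491576e-01,  1.43389492e+00,  2.51453555e-05,
        1.18140081e+00, -1.78511445e-01]), 'qd': array([-0.0008254 ,  0.0016035 ,  0.00093191,  0.0018874 , -0.00152559,
       -0.00056521]), 'tau': array([-1.39370106e-03, -4.42351627e+01, -1.78023845e+01, -4.34103595e-04,
        8.33984610e-03, -3.56089311e-05]), 'tcp_pos': array([0.22140121, 0.58370942, 0.23032036]), 'tool_rot': array([ 1.80405654e-01,  9.83591681e-01, -1.02292544e-03, -3.97343950e-04]), 'force': array([-0.64869603, -0.25697746, -0.16291871]), 'ft_torque': array([ 0.03346235, -0.04956808,  0.05745004]), 'gripper_force': 0.0, 'finger_gap': 1.0049372903173788}
top [ 0.36750406 -0.01458765  1.39095687] [[440.68324181   0.         279.88755718]
 [  0.         440.68324181 206.97736571]
 [  0.           0.           1.        ]] [[-1.53368309e-04 -9.99999943e-01  2.99746845e-04]
 [-9.92270130e-01  1.14985223e-04 -1.24096639e-01]
 [ 1.24096598e-01 -3.16462332e-04 -9.92270091e-01]]
scene [1.47639995 0.24618041 0.73122345] [[417.24165793   0.         282.51849167]
 [  0.         417.24165793 206.35924563]
 [  0.           0.           1.        ]] [[-0.25130717  0.96775406 -0.01722735]
 [ 0.50924858  0.11706428 -0.85262057]
 [-0.82311031 -0.22304267 -0.52224648]]
```

View pics/top0.png

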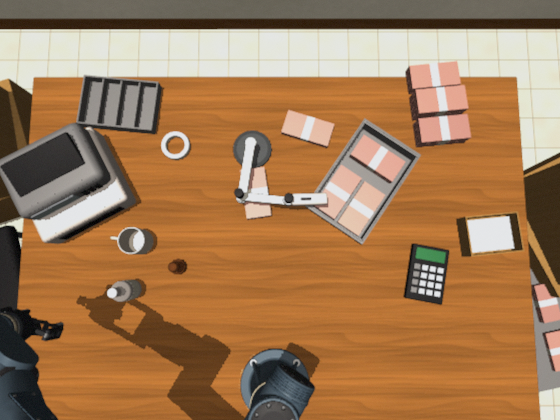

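View pics/scene0.png

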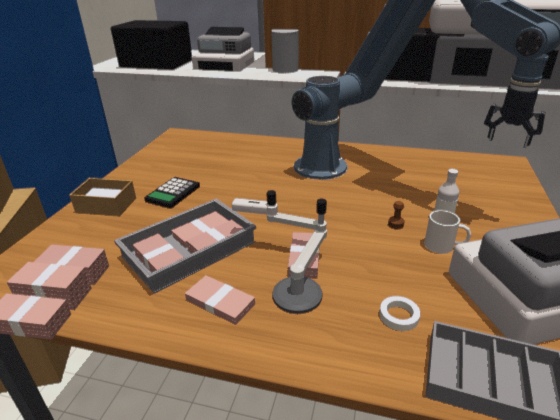

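Top view: base and shoulder are at about (251,147), the elbow knob at (239,194), the wrist knob at (289,199), the head end at (327,199) and the tray centre at (363,181). The scene view shows the same layout, with both knobs standing above the bars.

```bash
cat > m.py <<'E'
from h import *
def knobs(im,seeds,n="top",z=0.164,thr=60):
    g=im.max(2); out=[]
    lab=cv2.connectedComponentsWithStats((g<thr).astype(np.uint8),connectivity=4)
    for s in seeds:
        k=min(range(1,lab[0]),key=lambda k:np.hypot(*(lab[3][k]-s))+ (1e3 if lab[2][k][4]<15 else 0))
        out.append((lab[3][k].round(1),lab[2][k][4],ray(n,*lab[3][k],z).round(4)))
    return out
def tray(im):
    hsv=cv2.cvtColor(im,cv2.COLOR_RGB2HSV)
    m=((hsv[:,:,1]<60)&(hsv[:,:,2]>50)&(hsv[:,:,2]<150)).astype(np.uint8)
    roi=np.zeros_like(m);roi[115:250,300:425]=1
    m=cv2.morphologyEx(m*roi,cv2.MORPH_OPEN,np.ones((3,3)))
    c=max(cv2.findContours(m,0,2)[0],key=cv2.contourArea)[:,0]
    P=np.array([ray("top",*p,0.062)[:2] for p in c.astype(float)])
    r=cv2.minAreaRect(P.astype(np.float32)*1000)
    return r,cv2.boxPoints(r),P*1000
def trayfit(im):
    r,b,P=tray(im); c=np.array(r[0]); e=[b[1]-b[0],b[2]-b[1]]; L=max(e,key=np.linalg.norm); d=L/np.linalg.norm(L)
    if d[0]>0:d=-d
    n=np.array([-d[1],d[0]]); a=[]
    for s in(1,-1):
        q=P[(abs((P-c)@n*s-100)<8)&(abs((P-c)@d)<135)]
        if len(q)<10: continue
        v=cv2.fitLine(q.astype(np.float32),cv2.DIST_HUBER,0,.01,.01).ravel()[:2]; v=v if v[0]<0 else -v
        a.append((len(q),np.degrees(np.arctan2(v[1],v[0])).round(2)))
    return r,a
E
python3 - <<'E'
from m import *
im=cv2.imread("pics/top0.png")[:,:,::-1].copy(); sc=cv2.imread("pics/scene0.png")[:,:,::-1].copy()
K=knobs(im,[(239,194),(289,199)]);S=knobs(sc,[(321,207),(271,198)],"scene")
print(K,S); e,w=K[0][2],K[1][2];print("e-w",np.hypot(*(e-w)[:2]))
e2,w2=S[0][2],S[1][2];print("scene",np.hypot(*(e2-w2)[:2]))
print(trayfit(im))
# base disc: dark grey, top at 0.018 ; post end of bar at z .09
g=im.astype(int); hsv=cv2.cvtColor(im,cv2.COLOR_RGB2HSV)
m=((hsv[:,:,1]<70)&(hsv[:,:,2]<130)).astype(np.uint8);roi=0*m;roi[125:172,228:276]=1
c=max(cv2.findContours(m*roi,0,2)[0],key=cv2.contourArea)
P=np.array([ray("top",*p,0.018)[:2] for p in cv2.convexHull(c)[:,0].astype(float)])
print("base",np.array(cv2.minEnclosingCircle((P*1000).astype(np.float32))[0]),cv2.minEnclosingCircle((P*1000).astype(np.float32))[1])
w_=((hsv[:,:,1]<50)&(hsv[:,:,2]>170)).astype(np.uint8)
roi=0*m;roi[190:212,294:335]=1
hc=cv2.findContours(w_*roi,0,2)[0];hc=max(hc,key=cv2.contourArea)[:,0]
Ph=np.array([ray("top",*p,0.144)[:2] for p in hc.astype(float)])*1000
print("head",cv2.minAreaRect(Ph.astype(np.float32)),Ph.min(0),Ph.max(0))
roi=0*m;roi[132:195,230:262]=1
hc=max(cv2.findContours(w_*roi,0,2)[0],key=cv2.contourArea)[:,0]
Pi=np.array([ray("top",*p,0.09)[:2] for p in hc.astype(float)])*1000
print("inner",cv2.minAreaRect(Pi.astype(np.float32)),cv2.boxPoints(cv2.minAreaRect(Pi.astype(np.float32))))
v=np.hstack([cv2.resize(im[110:260,190:430],None,fx=3,fy=3,interpolation=cv2.INTER_NEAREST)])
cv2.imwrite("pics/c0.png",v[:,:,::-1])
E
```

```text
[(array([240.7, 195.3]), np.int32(18), array([0.5542, 0.0953, 0.164 ])), (array([240.7, 195.3]), np.int32(18), array([0.5542, 0.0953, 0.164 ]))] [(array([321. , 206.4]), np.int32(123), array([0.5601, 0.1013, 0.164 ])), (array([271. , 197.6]), np.int32(109), array([ 0.5454, -0.0377,  0.164 ]))]
e-w 0.0
scene 0.13977514085129733
(((678.7144775390625, -201.00636291503906), (14.57379150390625, 241.9115753173828), 56.5816650390625), [])
base [723.18670654  74.65834045] 62.52046585083008
head ((551.9164428710938, -100.96408081054688), (37.77851867675781, 93.05052947998047), 2.5037760734558105) [ 532.0092111  -147.01557977] [572.46650342 -55.26471196]
inner ((660.2499389648438, 84.4200439453125), (31.757986068725586, 170.46408081054688), 82.6277084350586) [[573.68494   79.60895 ]
 [742.73987   57.735687]
 [746.81494   89.23114 ]
 [577.76     111.1044  ]]
```

View pics/c0.png

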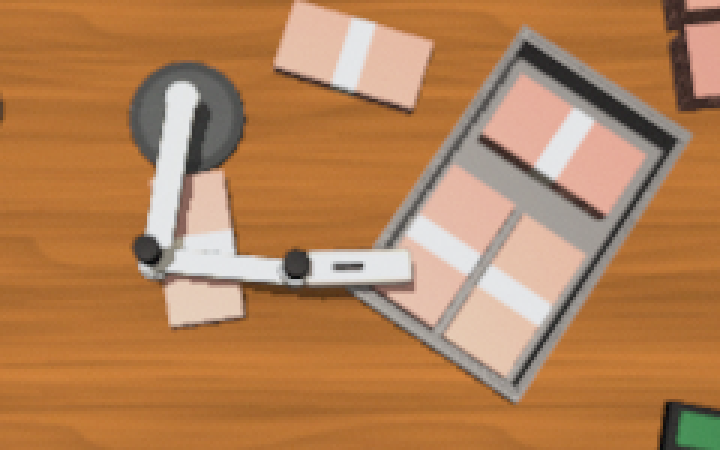

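Call:
apply_moves --pt "0 0 0 0 0 -0.18 1" --pt "0 0 0 0 0 -0.18 1" --pt "-0.022 -0.06 0 0 0 0 1" --pt "-0.022 -0.06 0 0 0 0 1" --pt "-0.022 -0.06 0 0 0 0 1" --pt "-0.022 -0.06 0 0 0 0 1" --pt "-0.022 -0.06 0 0 0 0 1" --pt "-0.022 -0.06 0 0 0 0 1"

```text
t: 1.1
tcp_pos: [0.3502, 0.2301, 0.2313]
tool_rot: [0.001, 1.0, 0.0, 0.0]
force: [0.9, -1.2, 0.4]
finger_gap: -0.004
gripper_force: 0.0
```

Call:
apply_moves --pt "-0.022 -0.06 0 0 0 0 1" --pt "-0.022 -0.06 0 0 0 0 1" --pt "-0.022 -0.06 0 0 0 0 1" --pt "-0.022 -0.06 0 0 0 0 1" --pt "-0.022 -0.06 0 0 0 0 1" --pt "-0.022 -0.06 0 0 0 0 1" --pt "0 0 0 0 0 0 1" --pt "0 0 0 0 0 0 1"

```text
t: 2.1
tcp_pos: [0.477, -0.1201, 0.2307]
tool_rot: [0.002, 1.0, 0.001, -0.001]
force: [0.3, 0.5, -0.4]
finger_gap: 0.001
gripper_force: 0.0
```

```bash
python3 - <<'E'
from m import *
s=sense();print({k:np.round(s[k],4) for k in("t","tcp_pos","tool_rot","q","force","finger_gap")})
im=cv2.imread("pics/top0.png")[:,:,::-1].copy()
# tray outline points along the 2 long sides: strongest wood->grey saturation edge, sub-pixel, along normals of hand-read corners
C=np.array([(525,27),(690,135),(517,400),(350,290)])/3+[190,110]
sat=cv2.cvtColor(im,cv2.COLOR_RGB2HSV)[:,:,1].astype(np.float32)
for a,b in((C[0],C[3]),(C[1],C[2])):
    d=(b-a)/np.linalg.norm(b-a);n=np.array([d[1],-d[0]]);n=n if n@(C.mean(0)-a)<0 else -n
    P=[]
    for f in np.linspace(.08,.92,60):
        p=a+f*(b-a);k=np.arange(-5,5.1,.25);q=(p+k[:,None]*n).astype(np.float32)
        v=cv2.remap(sat,q[None,:,0],q[None,:,1],cv2.INTER_LINEAR).ravel()
        g=np.gradient(v);i=g.argmax();w=np.clip(g[max(0,i-5):i+6],0,None)
        o=p+n*(k[max(0,i-5):i+6]@w/w.sum());P.append(ray("top",*o,.062)[:2])
    P=np.array(P,np.float32)*1000
    v=cv2.fitLine(P,cv2.DIST_HUBER,0,.01,.01).ravel()
    print("tray side deg",np.degrees(np.arctan2(abs(v[1]),-abs(v[0]))),v[2:], "res",np.median(abs((P-v[2:])@[-v[1],v[0]])))
E
```

```text
{'t': np.float64(2.1), 'tcp_pos': array([ 0.477 , -0.1201,  0.2307]), 'tool_rot': array([ 1.9e-03,  1.0e+00,  7.0e-04, -1.0e-03]), 'q': array([-4.7450e-01,  3.5120e-01,  1.7584e+00,  4.0000e-04,  1.0345e+00,
       -2.0418e+00]), 'force': array([ 0.2648,  0.4766, -0.4498]), 'finger_gap': np.float64(0.0006)}
tray side deg 145.62575 [ 680.55927 -186.53238] res 0.16039103
tray side deg 145.68782 [ 544.6707 -346.0017] res 0.21462002
```

Call:
apply_moves --pt "-0.012 -0.006 0.052 0 0 0 1" --pt "-0.012 -0.006 0.052 0 0 0 1" --pt "0 0 0 0 0 0 1" --pt "-0.017 -0.006 0 0 0 0 1" --pt "-0.018 -0.003 0 0 0 0 1" --pt "-0.018 0 0 0 0 0 1" --pt "-0.018 0.003 0 0 0 0 1" --pt "-0.017 0.006 0 0 0 0 1"

```text
t: 3.1
tcp_pos: [0.5903, -0.1316, 0.1307]
tool_rot: [0.001, 1.0, -0.0, 0.001]
force: [-0.5, -0.2, 0.1]
finger_gap: -0.002
gripper_force: 0.2
```

```bash
python3 - <<'E'
from m import *
s=sense();print(s["tcp_pos"],s["force"])
a=save("scene","pics/s1.png");b=save("top","pics/t1.png")
cv2.imwrite("pics/c1.png",np.hstack([cv2.resize(a[150:310,190:390],None,fx=2,fy=2),cv2.resize(b[110:270,200:380],None,fx=2,fy=2)])[:,:,::-1])
E
```

```text
[ 0.59025749 -0.13159573  0.13069816] [-0.46450044 -0.23171969  0.08441002]
```

View pics/c1.png

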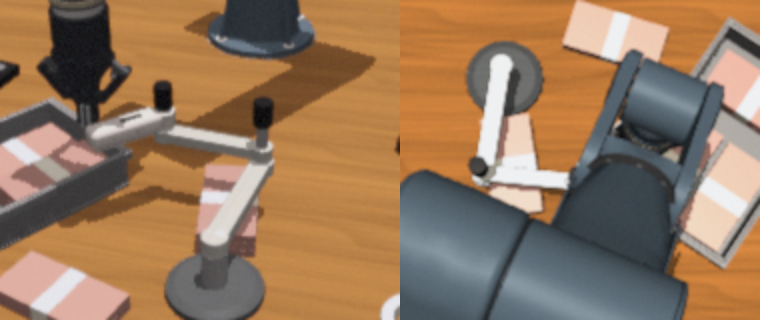

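The crop shows the fingertips pushing the head's near side. The head has turned well off straight and the outer arm hasn't moved.

Call:
apply_moves --pt "-0.016 0.009 0 0 0 0 1" --pt "-0.014 0.012 0 0 0 0 1" --pt "-0.012 0.014 0 0 0 0 1" --pt "-0.009 0.016 0 0 0 0 1" --pt "-0.006 0.017 0 0 0 0 1" --pt "-0.003 0.018 0 0 0 0 1" --pt "0 0.018 0 0 0 0 1" --pt "0.003 0.018 0 0 0 0 1"

```text
t: 4.2
tcp_pos: [0.6471, -0.0097, 0.1273]
tool_rot: [0.001, 1.0, 0.0, -0.0]
force: [0.1, -0.2, 0.2]
finger_gap: -0.0
gripper_force: 0.2
```

Call:
apply_moves --pt "0.006 0.017 0 0 0 0 1" --pt "0.009 0.016 0 0 0 0 1" --pt "0.012 0.014 0 0 0 0 1" --pt "0.011 0.009 0 0 0 0 1" --pt "0 0 0 0 0 0 1"

```text
t: 4.82
tcp_pos: [0.608, 0.0459, 0.1273]
tool_rot: [0.001, 1.0, 0.0, -0.001]
force: [0.1, -0.3, 0.2]
finger_gap: 0.0
gripper_force: 0.0
```

```bash
python3 - <<'E'
from m import *
s=sense();print(s["tcp_pos"],s["force"],s["q"])
a=save("scene","pics/s2.png");b=save("top","pics/t2.png")
cv2.imwrite("pics/c2.png",np.hstack([cv2.resize(a[150:310,210:390],None,fx=2,fy=2),cv2.resize(b[110:270,200:380],None,fx=2,fy=2)])[:,:,::-1])
E
```

```text
[0.60801231 0.04590365 0.12732288] [ 0.08276054 -0.28131379  0.24944931] [-1.07757724e-01  6.37902714e-01  1.56121557e+00  1.19448507e-04
  9.43946458e-01 -1.67669622e+00]
```

View pics/c2.png

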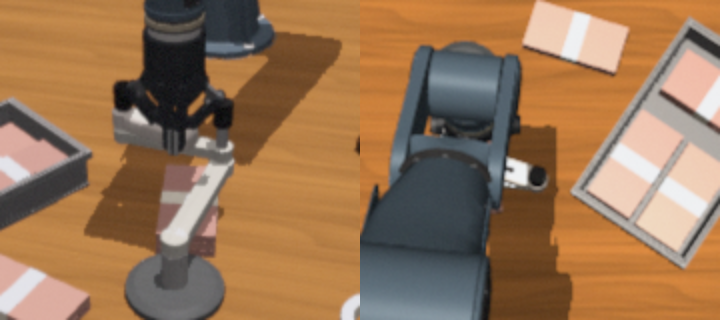

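Call:
apply_moves --pt "0.008 0.004 0 0 0 0 1" --pt "0.006 0.003 0 0 0 0 1" --pt "0.004 0 0 0 0 0 1" --pt "0.002 0 0 0 0 0 1" --pt "0 0 0 0 0 0 1"

```text
t: 5.55
tcp_pos: [0.5893, 0.0521, 0.1273]
tool_rot: [0.001, 1.0, -0.0, -0.0]
force: [0.1, 0.7, 0.7]
finger_gap: 0.005
gripper_force: 0.0
```

Call:
apply_moves --pt "0.002 0 0 0 0 0 1" --pt "0.001 0 0 0 0 0 1" --pt "0 0 0 0 0 0 1"

```text
t: 5.92
tcp_pos: [0.5864, 0.0521, 0.1273]
tool_rot: [0.001, 1.0, -0.0, -0.0]
force: [0.0, -0.3, -0.2]
finger_gap: 0.0
gripper_force: 0.1
```

Call:
apply_moves --pt "0.002 0 0 0 0 0 1" --pt "0.001 0 0 0 0 0 1" --pt "0 0 0 0 0 0 1"

```text
t: 6.3
tcp_pos: [0.5832, 0.0521, 0.1273]
tool_rot: [0.001, 1.0, -0.0, -0.0]
force: [1.0, 0.0, 0.4]
finger_gap: -0.002
gripper_force: 0.1
```

```bash
python3 - <<'E'
from m import *
s=sense();print(s["tcp_pos"],s["force"])
a=save("scene","pics/s3.png")
print(knobs(a,[(321,207),(271,198)],"scene"))
E
```

```text
[0.58322822 0.05213223 0.12728995] [1.02885791 0.0344117  0.42433933]
[(array([302.8, 188.7]), np.int32(1595), array([0.4785, 0.0354, 0.164 ])), (array([271.2, 197.6]), np.int32(106), array([ 0.5455, -0.0372,  0.164 ]))]
```

Call:
apply_moves --pt "0.001 0 0 0 0 0 1" --pt "0 0 0 0 0 0 1"

```text
t: 6.6
tcp_pos: [0.5825, 0.0521, 0.1273]
tool_rot: [0.001, 1.0, 0.0, 0.0]
force: [-0.5, 0.0, -0.6]
finger_gap: 0.002
gripper_force: 0.2
```

Call:
apply_moves --pt "0.001 0 0 0 0 0 1" --pt "0 0 0 0 0 0 1"

```text
t: 6.85
tcp_pos: [0.5823, 0.0521, 0.1274]
tool_rot: [0.002, 1.0, 0.0, 0.001]
force: [2.7, 0.8, -1.4]
finger_gap: -0.003
gripper_force: 1.3
```

Call:
apply_moves --pt "0.001 0 0 0 0 0 1" --pt "0 0 0 0 0 0 1"

```text
t: 7.1
tcp_pos: [0.5813, 0.0519, 0.1275]
tool_rot: [0.001, 1.0, -0.0, 0.001]
force: [4.8, 0.5, -2.2]
finger_gap: 0.0
gripper_force: 2.0
```

```bash
python3 - <<'E'
from m import *
s=sense();print(s["tcp_pos"],s["force"])
a=save("scene","pics/s4.png")
print(knobs(a,[(271,198)],"scene"))
E
```

```text
[0.5812739  0.05190364 0.12746887] [ 4.75527509  0.47743129 -2.22084345]
[(array([271.6, 197.3]), np.int32(106), array([ 0.5435, -0.0367,  0.164 ]))]
```

Call:
apply_moves --pt "-0.03 0 -0.03 0 0 0 1" --pt "0 0 -0.06 0 0 0 1" --pt "0.034 -0.044 0 0 0 0 0" --pt "0.034 -0.045 0 0 0 0 -0.2" --pt "0 0 0 0 0 0.168 -0.2" --pt "0 0 0 0 0 0.168 -0.2" --pt "0 0 0 0 0 0.168 -0.2" --pt "0 0 0 0 0 0.168 -0.2"

```text
t: 8.15
tcp_pos: [0.54, -0.0364, 0.2169]
tool_rot: [0.334, 0.943, -0.0, -0.002]
force: [0.2, 0.0, -0.4]
finger_gap: 0.602
gripper_force: 0.0
```

Call:
apply_moves --pt "0 0 0 0 0 0.168 -0.2" --pt "0 0 0 0 0 0.168 -0.2" --pt "0 0 0 0 0 0.168 -0.2" --pt "0 0 0 0 0 0.168 -0.2" --pt "0 0 0 0 0 0.168 -0.2" --pt "0 0 0 0 0 0.168 -0.2" --pt "0 0 0 0 0 0 -0.2"

```text
t: 9.02
tcp_pos: [0.5405, -0.0363, 0.2169]
tool_rot: [0.745, 0.667, -0.001, -0.002]
force: [-0.2, -0.0, 0.5]
finger_gap: 0.605
gripper_force: 0.0
```

```bash
python3 - <<'E'
from m import *
s=sense();print(s["tcp_pos"],s["tool_rot"],s["force"],s["finger_gap"],s["q"])
from scipy.spatial.transform import Rotation as Ro
T=np.eye(4);T[:3,:3]=Ro.from_quat(s["tool_rot"]).as_matrix();T[:3,3]=s["tcp_pos"]
print(T[:3,:2])
c=calibration("wrist");M=T@np.array(c["mount"]);K=np.array(c["camera_matrix"])
w=save("wrist","pics/w1.png");a=save("scene","pics/s5.png")
V=np.linalg.inv(M)
for X in((.5435,-.037,.182),(.56,.101,.182)):
    p=K@(V@np.array([*X,1]))[:3];print(p/p[2])
cv2.imwrite("pics/c3.png",np.hstack([cv2.resize(w,(400,300)),cv2.resize(a[150:300,210:410],(400,300))])[:,:,::-1])
E
```

```text
[ 0.54052254 -0.03632039  0.21693203] [ 0.74486049  0.66721751 -0.00112693 -0.00154141] [-0.22586308 -0.00868525  0.46684478] 0.6054437361492493 [-2.73313055e-01  4.35687572e-01  1.65508438e+00 -2.82060797e-04
  1.05463170e+00 -1.63314185e-01]
[[ 1.09639049e-01  9.93964448e-01]
 [ 9.93971396e-01 -1.09636837e-01]
 [ 3.78104259e-04 -3.80009502e-03]]
[286.07449831 237.54591485   1.        ]
[290.23006499 -43.38649178   1.        ]
```

View pics/c3.png

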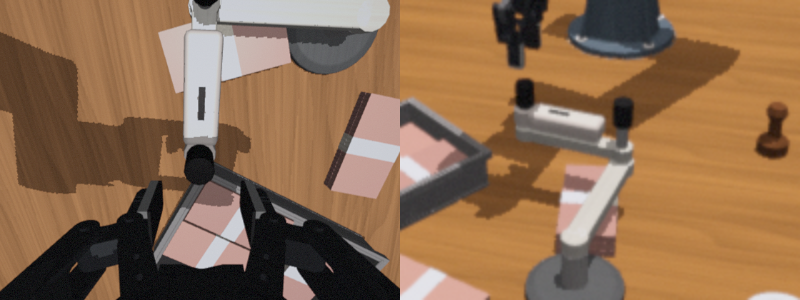

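The wrist view shows the knob at about (200,165), centred between the fingers. The scene view shows the head lying fully back over the outer arm.

Call:
apply_moves --pt "0 0.003 0.034 0 0 0 -0.2" --pt "0 0 0.033 0 0 0 -0.2" --pt "0 0 0 0 0 0 0.1" --pt "0 0 0 0 0 0 0.25" --pt "0 0 0 0 0 0 0.25"

```text
t: 9.75
tcp_pos: [0.5455, -0.0372, 0.1514]
tool_rot: [0.745, 0.667, 0.0, 0.001]
force: [-1.2, 0.9, -1.0]
finger_gap: 0.377
gripper_force: 0.6
```

Call:
apply_moves --pt "0.002 0.024 0 0 0 -0.174 0.25" --pt "0.002 0.024 0 0 0 -0.174 0.25" --pt "0.002 0.024 0 0 0 -0.174 0.25" --pt "0.002 0.024 0 0 0 -0.174 0.25" --pt "0 0 0 0 0 0 0.25"

```text
t: 10.38
tcp_pos: [0.6392, -0.015, 0.1516]
tool_rot: [0.474, 0.881, 0.001, 0.002]
force: [-0.6, 0.6, -0.5]
finger_gap: 0.37
gripper_force: 0.0
```

```bash
python3 - <<'E'
from m import *
s=sense();print(s["tcp_pos"],s["tool_rot"],s["force"],s["finger_gap"])
a=save("scene","pics/s6.png")
print(knobs(a,[(321,207)],"scene"))
cv2.imwrite("pics/c4.png",np.hstack([cv2.resize(a[130:310,190:430],(640,480))])[:,:,::-1])
E
```

```text
[ 0.63921517 -0.0149847   0.15163439] [4.73782049e-01 8.80639624e-01 6.38520721e-04 2.00387304e-03] [-0.5942443   0.57671776 -0.52706853] 0.37042979449529045
[(array([321.2, 206.4]), np.int32(135), array([0.5602, 0.1019, 0.164 ]))]
```

View pics/c4.png

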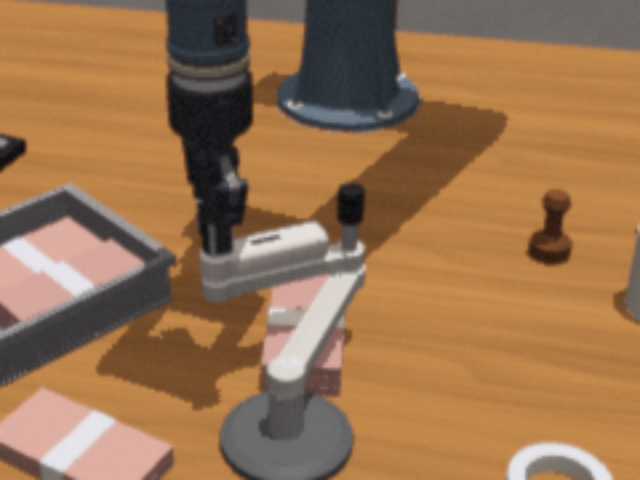

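The outer arm has swung about 40° with the head still folded, and the elbow knob hasn't moved.

Call:
apply_moves --pt "0.002 0.024 0 0 0 -0.174 0.25" --pt "0.002 0.024 0 0 0 -0.174 0.25" --pt "0.002 0.024 0 0 0 -0.174 0.25" --pt "0.002 0.024 0 0 0 -0.174 0.25" --pt "0 0 0 0 0 0 0.25"

```text
t: 11.05
tcp_pos: [0.6935, 0.0611, 0.1507]
tool_rot: [0.146, 0.989, -0.0, 0.0]
force: [0.5, -0.4, 0.2]
finger_gap: 0.376
gripper_force: 0.0
```

Call:
apply_moves --pt "0 0.007 0 0 0 -0.05 0.25" --pt "0 0.007 0 0 0 -0.05 0.25" --pt "0 0 0 0 0 0 0.25"

```text
t: 11.42
tcp_pos: [0.6969, 0.0728, 0.1506]
tool_rot: [0.097, 0.995, -0.0, -0.0]
force: [-0.1, 0.6, -0.2]
finger_gap: 0.376
gripper_force: 0.0
```

Call:
apply_moves --pt "0 0.004 0 0 0 -0.02 0.25" --pt "0 0 0 0 0 0 0.25"

```text
t: 11.68
tcp_pos: [0.6981, 0.0773, 0.1505]
tool_rot: [0.086, 0.996, -0.0, -0.0]
force: [-0.4, -0.5, 0.4]
finger_gap: 0.373
gripper_force: 0.5
```

```bash
python3 - <<'E'
from m import *
s=sense();print(s["tcp_pos"],s["tool_rot"],s["force"],s["finger_gap"],s["q"][5])
a=save("scene","pics/s7.png")
print(knobs(a,[(321,207)],"scene"))
E
```

```text
[0.6980719  0.07728259 0.15050221] [ 8.59178389e-02  9.96302203e-01 -2.02400001e-04 -5.79498549e-05] [-0.37647425 -0.52691076  0.37513317] 0.37297909821072517 -1.4468395882139133
[(array([301.3, 207.2]), np.int32(2039), array([0.5754, 0.0523, 0.164 ]))]
```

Call:
apply_moves --pt "0 0.003 0 0 0 -0.02 0.25" --pt "0 0 0 0 0 0 0.25"

```text
t: 11.98
tcp_pos: [0.6989, 0.0809, 0.1503]
tool_rot: [0.075, 0.997, 0.0, 0.0]
force: [-0.0, -1.3, 0.7]
finger_gap: 0.375
gripper_force: 0.4
```

Call:
apply_moves --pt "0 0.002 0 0 0 -0.01 0.25" --pt "0 0 0 0 0 0 0.25"

```text
t: 12.22
tcp_pos: [0.6987, 0.0811, 0.1502]
tool_rot: [0.07, 0.998, -0.002, -0.001]
force: [-1.1, -4.0, 1.0]
finger_gap: 0.375
gripper_force: 2.7
```

Call:
apply_moves --pt "0 0.002 0 0 0 -0.01 0.25" --pt "0 0 0 0 0 0 0.25"

```text
t: 12.48
tcp_pos: [0.6986, 0.0812, 0.1502]
tool_rot: [0.065, 0.998, -0.003, -0.001]
force: [-3.1, -9.3, 1.0]
finger_gap: 0.377
gripper_force: 4.7
```

Call:
apply_moves --pt "0 0.001 0 0 0 0 0.25" --pt "0 0 0 0 0 0 0.25"

```text
t: 12.72
tcp_pos: [0.6986, 0.0813, 0.1502]
tool_rot: [0.065, 0.998, -0.004, -0.001]
force: [-2.6, -10.8, 1.8]
finger_gap: 0.378
gripper_force: 5.7
```

Call:
apply_moves --pt "0 -0.005 0 0 0 0 0.25" --pt "0 0 0 0 0 0 0" --pt "0 0 -0.035 0 0 0 -0.2" --pt "0 0 -0.035 0 0 0 -0.2" --pt "0.047 0.002 0 0 0 0 -0.2" --pt "0.047 0.002 0 0 0 0 -0.2" --pt "0.046 0.002 0 0 0 0 -0.2" --pt "0 0 0 0 0 0 -0.2"

```text
t: 13.72
tcp_pos: [0.5566, 0.1068, 0.2202]
tool_rot: [0.064, 0.998, 0.0, -0.002]
force: [0.2, 0.3, -0.2]
finger_gap: 0.596
gripper_force: 0.0
```

```bash
python3 - <<'E'
from m import *
s=sense();print(s["tcp_pos"],s["tool_rot"],s["force"],s["finger_gap"],s["q"][5])
from scipy.spatial.transform import Rotation as Ro
T=np.eye(4);T[:3,:3]=Ro.from_quat(s["tool_rot"]).as_matrix();T[:3,3]=s["tcp_pos"];print(T[:2,:2])
c=calibration("wrist");M=T@np.array(c["mount"]);K=np.array(c["camera_matrix"])
w=save("wrist","pics/w2.png");a=save("scene","pics/s8.png")
V=np.linalg.inv(M)
for X in((.5602,.1015,.182),(.698,.078,.182)):
    p=K@(V@np.array([*X,1]))[:3];print(p/p[2]/1.4)
print(knobs(a,[(321,207),(300,240)],"scene"))
cv2.imwrite("pics/c5.png",np.hstack([cv2.resize(w,(400,300)),cv2.resize(a[150:300,210:410],(400,300))])[:,:,::-1])
E
```

```text
[0.55655788 0.10676275 0.22016108] [ 6.43420513e-02  9.97925565e-01  4.48860952e-04 -2.11302419e-03] [ 0.24898053  0.25323183 -0.16527789] 0.5959421701105385 -1.4508388747653294
[[-0.99171127  0.12841905]
 [ 0.12841526  0.9917198 ]]
[194.58832553 171.20925514   0.71428571]
[190.22137358 296.83730155   0.71428571]
[(array([321.1, 206. ]), np.int32(137), array([0.5584, 0.1012, 0.164 ])), (array([301.8, 234.9]), np.int32(158), array([0.6962, 0.08  , 0.164 ]))]
```

View pics/c5.png

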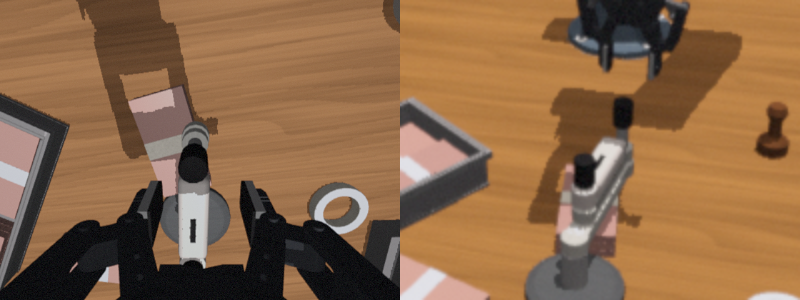

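The wrist view shows the elbow knob at about (193,160) between the fingers, with the bars stacked in line towards the post. The scene view confirms the lamp is fully folded.

Call:
apply_moves --pt "-0.003 -0.005 0 0 0 0 -0.2" --pt "0 0 0.035 0 0 0 -0.2" --pt "0 0 0.035 0 0 0 -0.2" --pt "0 0 0 0 0 0 0.1" --pt "0 0 0 0 0 0 0.25" --pt "0 0 0 0 0 0 0.25"

```text
t: 14.58
tcp_pos: [0.5647, 0.0995, 0.1518]
tool_rot: [0.065, 0.998, 0.0, 0.002]
force: [0.6, 0.4, -0.2]
finger_gap: 0.378
gripper_force: 0.0
```

Call:
apply_moves --pt "0 0.009 0 0 0 0.056 0.25" --pt "-0.001 0.009 0 0 0 0.056 0.25" --pt "0 0.01 0 0 0 0.056 0.25" --pt "-0.001 0.009 0 0 0 0.056 0.25" --pt "0 0.01 0 0 0 0.056 0.25" --pt "-0.001 0.009 0 0 0 0.056 0.25" --pt "0 0.01 0 0 0 0.056 0.25" --pt "-0.001 0.009 0 0 0 0.056 0.25"

```text
t: 15.58
tcp_pos: [0.5915, 0.1677, 0.1518]
tool_rot: [0.286, 0.958, -0.001, 0.001]
force: [-0.8, -3.5, 0.7]
finger_gap: 0.377
gripper_force: 1.8
```

Call:
apply_moves --pt "0 0 0 0 0 0 0.25" --pt "0 -0.002 0 0 0 0 0.1" --pt "0 0 -0.035 0 0 0 -0.2" --pt "0 0 -0.035 0 0 0 -0.2" --pt "0 0 0 0 0 0 -0.2"

```text
t: 16.2
tcp_pos: [0.5918, 0.1671, 0.2238]
tool_rot: [0.285, 0.958, 0.002, 0.003]
force: [0.7, -0.2, 0.4]
finger_gap: 0.599
gripper_force: 0.0
```

```bash
python3 - <<'E'
from m import *
s=sense();print(s["tcp_pos"],s["tool_rot"],s["force"],s["finger_gap"],s["q"])
a=save("scene","pics/s9.png")
K=knobs(a,[proj("scene",(.5867,.1713,.164)),proj("scene",(.702,.092,.164))],"scene");print(K)
d=K[0][2]-K[1][2];print(np.hypot(*d[:2]),np.degrees(np.arctan2(d[1],d[0])))
E
```

```text
[0.59176273 0.16712063 0.22384329] [0.28520638 0.95845846 0.00158135 0.00349369] [ 0.72895233 -0.23428272  0.40334599] 0.5988982199737394 [ 9.35749467e-02  5.19014348e-01  1.47283544e+00  3.56104031e-04
  1.14207989e+00 -8.98920314e-01]
[(array([346.5, 214.7]), np.int32(145), array([0.5851, 0.1706, 0.164 ])), (array([306.3, 236.9]), np.int32(154), array([0.7014, 0.0919, 0.164 ]))]
0.140425709896728 145.91385893267176
```

Call:
apply_moves --pt "0 0 -0.03 0 0 0 -0.2" --pt "0.06 0.012 0 0 0 0 -0.2" --pt "0.06 0.012 0 0 0 0 -0.2" --pt "0.06 0.012 0 0 0 0 -0.2" --pt "0.06 0.012 0 0 0 0 -0.2" --pt "0.06 0.012 0 0 0 0 -0.2" --pt "0.06 0.012 0 0 0 0 -0.2" --pt "0.06 0.012 0 0 0 0 -0.2"

```text
t: 17.25
tcp_pos: [0.2819, 0.4674, 0.249]
tool_rot: [0.285, 0.958, -0.001, -0.001]
force: [0.3, 0.2, -0.6]
finger_gap: 0.6
gripper_force: 0.0
```

```bash
cat > fin.py <<'E'
from m import *
import sys
s=sense();print(s["tcp_pos"],s["t"])
ims=[snapshot("top") for _ in range(4)];b=np.mean(ims,0).astype(np.float32);a=np.mean([snapshot("scene") for _ in range(4)],0).astype(np.uint8)
def edge(ch,A,B,C,z,n_,cam="top",sgn=1):
    d=(B-A)/np.linalg.norm(B-A);n=np.array([d[1],-d[0]]);n=n if n@(C-A)<0 else -n   # outward
    P=[]
    for f in np.linspace(.1,.9,40):
        p=A+f*(B-A);k=np.arange(-n_,n_+.1,.25);q=(p+k[:,None]*n).astype(np.float32)
        v=cv2.remap(ch,q[None,:,0],q[None,:,1],cv2.INTER_LINEAR).ravel()
        g=np.gradient(v)*sgn;i=g.argmax();sl=slice(max(0,i-5),i+6);w=np.clip(g[sl],0,None)
        P.append(ray(cam,*(p+n*(k[sl]@w/w.sum())),z)[:2])
    P=np.array(P,np.float32)*1000;v=cv2.fitLine(P,cv2.DIST_HUBER,0,.01,.01).ravel()
    return np.degrees(np.arctan2(abs(v[1]),-abs(v[0]))).round(2),np.median(abs((P-v[2:])@[-v[1],v[0]])).round(2),v[2:].round(1)
sat=cv2.cvtColor(b.astype(np.uint8),cv2.COLOR_RGB2HSV)[:,:,1].astype(np.float32)
C=np.array([(525,27),(690,135),(517,400),(350,290)])/3+[190,110]
for i,j in((0,3),(1,2)): print("tray",edge(sat,C[i],C[j],C.mean(0),.062,5))
K=knobs(a,[proj("scene",(.586,.171,.164)),proj("scene",(.702,.092,.164))],"scene",.164)
d=K[0][2]-K[1][2];print("scene knobs",K[0][2],K[1][2],np.hypot(*d[:2]),np.degrees(np.arctan2(d[1],d[0])))
for thr in(55,70):
    K=knobs(b.astype(np.uint8),[proj("top",(.586,.171,.164)),proj("top",(.702,.092,.164))],"top",.164,thr)
    d=K[0][2]-K[1][2];print("top knobs",K,np.hypot(*d[:2]),np.degrees(np.arctan2(d[1],d[0])))
# head long edges (z .144): 34 wide, from 35 to 105 mm from wrist
W,E=K[1][2],K[0][2];u=(E-W)/np.linalg.norm(E-W);nn=np.array([-u[1],u[0],0])
for s_ in(1,-1):
    q=[W+u*r+nn*s_*.017 for r in(.03,.1)]; q=[proj("top",(x[0],x[1],.144)) for x in q]; m=W+u*.07
    print("head edge",edge(sat,q[0],q[1],proj("top",(m[0],m[1],.144)),.144,3))
cv2.imwrite(sys.argv[1],np.hstack([cv2.resize(a[150:300,210:410],(400,300)),cv2.resize(b[110:230,200:360].astype(np.uint8),(400,300))])[:,:,::-1])
E
python3 fin.py pics/c6.png
```

```text
[0.28190532 0.46743632 0.24900243] 17.25
tray (np.float32(145.66), np.float32(0.1), array([ 671.1, -180.1], dtype=float32))
tray (np.float32(145.69), np.float32(0.2), array([ 555.9, -353.6], dtype=float32))
scene knobs [0.5876 0.1712 0.164 ] [0.7019 0.092  0.164 ] 0.13905800947805916 145.2813934289326
top knobs [(array([216.4, 186.2]), np.int32(18), array([0.5802, 0.1642, 0.164 ])), (array([243.7, 146.2]), np.int32(24), array([0.6958, 0.0884, 0.164 ]))] 0.13823530663329098 146.7467698404473
top knobs [(array([214.6, 183.5]), np.int32(69), array([0.5877, 0.1695, 0.164 ])), (array([242.1, 143.2]), np.int32(78), array([0.7048, 0.093 , 0.164 ]))] 0.13987372876991588 146.84390504452716
head edge (np.float32(160.36), np.float32(2.1), array([638.5, 111.2], dtype=float32))
head edge (np.float32(145.92), np.float32(0.22), array([658.8, 141.6], dtype=float32))
```

View pics/c6.png

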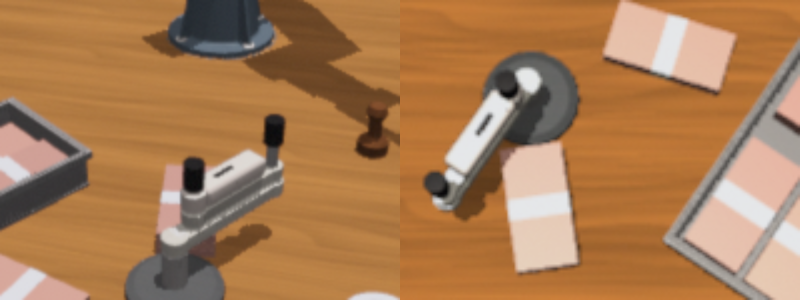

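The crop shows the lamp folded and swung left, close to parallel with the tray. I'll refine the angle using the head's long edges in the blue channel.

```bash
cat > fin2.py <<'E'
exec(open("fin.py").read().split("sat=")[0])
B=b[:,:,2].copy();A_=np.mean([snapshot("scene") for _ in range(4)],0).astype(np.float32)[:,:,2].copy()
W=np.array([.7025,.092,.164]);E=np.array([.5872,.1705,.164]);u=(E-W)/np.linalg.norm(E-W);nn=np.array([-u[1],u[0],0])
for cam,ch in(("top",B),("scene",A_)):
  for s_ in(1,-1):
    q=[W+u*r+nn*s_*.017 for r in(.022,.108)];q=[proj(cam,(*x[:2],.144)) for x in q];m=W+u*.065
    r=edge(ch,q[0],q[1],proj(cam,(*m[:2],.144)),.144,3,cam,-1);off=(np.append(r[2]/1000,0)-m*[1,1,0])@nn
    print(cam,"head edge",s_,r,"offset mm",(off*1000).round(1))
# dark knob widths: intensity-weighted centre of darkness in a window
for cam,img in(("top",b.max(2)),("scene",a.max(2).astype(np.float32))):
  P=[]
  for X in(E,W):
    p=proj(cam,X).round().astype(int);h=9;w=img[p[1]-h:p[1]+h+1,p[0]-h:p[0]+h+1]
    m=(w<75).astype(np.uint8);n,l,st,ce=cv2.connectedComponentsWithStats(m,connectivity=4)
    k=1+np.argmax(st[1:,4]); r=cv2.minAreaRect(np.argwhere(l==k)[:,::-1].astype(np.float32));P.append(ray(cam,*(ce[k]+p-h),.164)[:2]);print(cam,st[k],np.round(r[1],1))
  d=P[0]-P[1];print(cam,P,np.hypot(*d)*1000,np.degrees(np.arctan2(d[1],d[0])))
E
python3 fin2.py
```

```text
[0.28516045 0.46587584 0.24983429] 17.65
top head edge 1 (np.float32(145.88), np.float32(0.09), array([637.7, 117.5], dtype=float32)) offset mm 15.4
top head edge -1 (np.float32(145.7), np.float32(0.14), array([657.6, 141.8], dtype=float32)) offset mm -15.9
scene head edge 1 (np.float32(145.87), np.float32(0.22), array([641. , 116.6], dtype=float32)) offset mm 14.3
scene head edge -1 (np.float32(145.96), np.float32(0.08), array([660. , 145.2], dtype=float32)) offset mm -20.1
top [ 5  4 10 10 72] [10.6  7.1]
top [ 4  3 10 11 82] [10.9  8.2]
top [array([0.58772388, 0.16985977]), array([0.70532462, 0.09326579])] 140.34447926292265 146.92358972578353
scene [  5   2  10  17 143] [16.  9.]
scene [  5   1  10  17 156] [16.  9.]
scene [array([0.58917326, 0.17126984]), array([0.7016966 , 0.09201545])] 137.63269883254947 144.84153116497495
```

```bash
cat > fin3.py <<'E'
exec(open("fin.py").read().split("sat=")[0])
t0=cv2.imread("pics/top0.png")[:,:,0].astype(np.float32).copy()
S=np.array([.727,.0754]);E=np.array([.5595,.1013]);u=(E-S)/np.linalg.norm(E-S);n=np.array([-u[1],u[0]])
for s_ in(1,-1):
    q=[proj("top",(*(S+u*r+n*s_*.014),.09)) for r in((.02,.12) if s_<0 else (.02,.09))];m=S+u*.07
    r=edge(t0,q[0],q[1],proj("top",(*m,.09)),.09,3,"top",-1);print("inner0",s_,r,((r[2]/1000-m)@n*1000).round(1))
# shoulder cap now and then
for nm,ch in(("0",t0),("now",b[:,:,2].copy())):
    p=proj("top",(*S,.09)).round().astype(int);w=(ch[p[1]-8:p[1]+9,p[0]-8:p[0]+9]>130).astype(np.uint8)
    print(nm,p);print("\n".join("".join(".#"[x] for x in r) for r in w))
E
python3 fin3.py
```

```text
[0.28405472 0.46702342 0.2503232 ] 18.25
inner0 1 (np.float32(170.65), np.float32(0.25), array([669.5,  69.9], dtype=float32)) 14.2
inner0 -1 (np.float32(170.83), np.float32(0.38), array([658.5, 100. ], dtype=float32)) -13.8
0 [250 143]
.................
.................
......######.....
....#########....
....##########...
...###########...
...############..
...############..
...###########...
...###########...
...##########....
...##########....
...##########....
...##########....
...#########.....
..##########.....
..##########.....
now [250 143]
.................
.................
......######.....
....#########....
....##########...
....##########...
.....##########..
.....##########..
......########...
......########...
......#######....
........#####....
..........#......
.................
....#............
####.............
####.............
```

```bash
python3 -c "
from station import *
print(sign_off())"
```

```text
the job is handed in; nothing more can be done
None
```

The job is handed in at about 18 s of the 67 s allowed. The head was folded first, then the outer arm. The folded lamp was then swung left, and its head edges measure 145.7–146.0° in the pictures against 145.7° for the tray's long sides; the covered inner arm measures parallel only to about half a degree. I saw no loose items disturbed in the pictures I viewed, though I did not measure their positions.

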